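# Test the panel's stop and bring it back on

### The arm

A 7-joint arm with a two-finger parallel gripper is mounted at the origin on the work surface; the furniture and walls round the work are solid. World frame = base frame: x ahead of the robot, y to its left, z up, the work surface at z = 0. Lengths are in mm, angles in rad, forces in N, time in s.
With the tool pointing down it reaches from about 425 to 925 mm from the base axis. Payload 6.8 kg.
Tool frame: the origin (TCP) lies midway between the tips of the shut fingers; the grasp point (between the pads) lies 19 mm behind it; z points along the fingers, y is the line along which they close (so a half turn about z gives the same grasp; the last joint's range is limited). The gripper opens to 85 mm and grips with 20 to 120 N. Pads are 22 mm wide; open, the fingers measure 114 mm over their backs; the gripper's body (76 mm by 85 mm) begins 54 mm behind the grasp point. The pads swing forward as they close: fully open they stand 13 mm farther back than shut.
Start: joints at [1.229, 0.477, 0.022, 1.555, -0.011, 1.109, -0.083], TCP at [156.389, -656.65, 231.308] pointing down, gripper open.
Joint ranges: [-2.96, 2.96], [-0.34, 2.1], [-1.41, 1.46], [0.24, 2.44], [-1.37, 4.51], [0.17, 1.92], [-2.96, 2.96]. Speed limits (rad/s): [2.39, 2.39, 3.14, 3.14, 3.14, 3.14, 3.14].

### API

Orientations are given as a unit quaternion [x, y, z, w].
In Python, from bench import env gives the robot as it stands. The module is installed in compiled form; this text tells all that it offers.
- The arm moves only by the tool servo_tool, never from a script. Its argument "motion" is a list of rows, each a list of 3 entries, a list of its own where there are three numbers: the opening, from 0 (shut) to 1 (fully open), then the shift along the world's x, y, z scaled (see below), then the turn about the world's z scaled (see below). In form: [[hand, [dx, dy, dz], roll], ...]. A call has 1 to 12 rows; each row shifts and turns the commanded pose from where the row before left it; what a row does not reach is not made up. The controller multiplies each number of a shift by 0.03 m and each number of a turn by 6 degrees. A row lasts 1/8 s, in which the tool goes at most 62.5 mm and 10.7 degrees, less where a joint would pass 70% of its speed; a pose out of reach is approached as far as the arm can. A call with a number of a shift or a turn outside -1 to 1 is refused whole. A call with a gripper value outside its range is refused whole. The fingers move at their own pace and stop on an object; "newtons" is the grip in N (left out, the last holds). Time passes only in rows, so rows that do not move let the fingers close. It gives the time, the measured TCP pose, the force, the opening and the grip force at its end, in the units of the state.
- env.get_state(): the state, without advancing time (a new reading comes with each control period).
- env.read_camera(name): name is "scene" or "top"; returns the picture (420x560x3 uint8, red, green, blue); there is no depth.
- env.get_calibration(name): a dict with "fx", "fy", "cx", "cy" (pixels), "world_from_camera" (4x4, takes a point from camera to world coordinates). Camera axes: x right, y up, looking along -z (the intrinsics and any distortion apply to the point x, -y, -z); pixel columns grow to the right and rows downward; lengths in mm; the calibration is good to about 2 mm. A picture is of the moment at which its call begins. get_calibration takes no time and is no camera call.
- env.job_done(): hands the job in; it is judged then, once.
The state is a dict: "clock": time; "joint_positions": joint angles; "qd": joint speeds; "joint_torque": joint torques, N m; "eef_pos": TCP position; "tool_rot": TCP orientation; "wrist_force": force on the tool from outside, world axes, zero at the start; "torque": the same for the moment, N m; "finger_gap": finger opening in mm; "finger_force": force on a finger pad.
Only numpy, scipy, OpenCV 4.12 (cv2) and the standard library are available. Lean on these libraries where they do the work, as an engineer would, in place of code of your own. Each camera call takes 0.05 s, during which the arm holds its last target. There are 200 camera calls.

### The job

Test the emergency stop of the control panel and bring the panel back on: push the mushroom stop all the way in, so that both keys jump out, then turn its winged head clockwise (seen from above) as far as it goes, so that the stop comes back up, and let it spring back. Only then press the square key all the way in until it stays in, and after it the round key. Do not disturb the pliers, the tape measure and the roll of tape that lie round the panel.

Things in the scene. Friction and masses are not known exactly. Their poses are not given: they have to be found in the camera images.
- panel: dark steel channel lying on the worktop and bolted down, 104 mm deep (its x) by 310 mm long (its y) and 30 mm high; it carries three equal grey boxes (86 x 86 x 40 mm high, at 98 mm spacing along its y, lids 70 mm above the worktop): the stop, the square key and the round key, in any order. Origin: centre of its underside.
- stop_wing (a point): centre of the flat top of the wing on the mushroom stop, 126 mm above the worktop when the stop is up. The stop is a black domed disc of 66 mm diameter; across it stands the wing, a straight upright grey bar 54 mm long (this point's x), 14 mm thick (its y) and 22 mm high above the dome. The point turns and moves with the wing.
- stop_press (a joint): how far the mushroom stop is pressed in, in m: 0 up, 0.010 all the way in. Pressing it takes up to about 8 N; it stays in. Going in, it makes the keys that are in jump out.
- stop_turn (a joint): turn of the mushroom head in rad, clockwise seen from above: 0 at rest, 1.1 as far as it goes; a weak spring turns it back to 0 when it is let go. Turning it lifts a pressed stop evenly, 10 mm in 1.1 rad, so a hand that holds the wing must rise with it; the stop stays up afterwards.
- square_key_top (a point): centre of the flat top of the square key, a black cap 42 x 42 mm in a square steel rim; 84 mm above the worktop when out, 77 mm when in.
- square_key (a joint): how far the square key is pressed in, in m: 0 out, 0.007 all the way in. Takes about 4 N; it stays in. Starts in.
- round_key_top (a point): centre of the flat top of the round key, a black cap of 42 mm diameter in a round steel rim; 84 mm above the worktop when out, 77 mm when in.
- round_key (a joint): how far the round key is pressed in, in m: 0 out, 0.007 all the way in. Takes about 4 N; it stays in. Starts in.
- pliers: closed pliers with red handles, 175 mm long, 13 mm high, lying loose in front of the panel; a bystander. Origin: centre of the underside.
- tape_measure: yellow tape measure, 39 x 78 mm, 68 mm high, standing loose behind the panel; a bystander. Origin: centre of the underside.
- tape: black roll of tape, 70 mm across, 18 mm high, lying loose to the right of the panel; a bystander. Origin: centre of the underside.

How it is judged:
By the outcome, as a careful person would: the job done as asked, in the order asked, and still so for the second after the job is handed in, with the robot touching nothing.
It also fails if it takes over 62 s, if anything falls off the work surface, if the arm or the gripper's body presses on something with over 40 N, if the wrist force passes 120 N, or if a joint passes its speed limit or range.

## Working session

There is one attempt and no reset: what is moved stays moved. The work goes in short steps, Python scripts to look and compute and a tool call to move; the robot and the scene stay as the last step left them, time stands still between calls to the robot, and variables do not carry over. Pictures are saved under pics/ and viewed, at most 10 in all, crops included, and the job is handed in when it is done.

Besides the shell and the picture viewer there is one more tool, called after "Call:" as name(argument=value, ...) on one line, values as JSON. servo_tool: Moves the arm, as the interface text tells. Shifts and turns lie within -1 to 1; 1 stands for 0.03 m of shift or 6 degrees of turn. Its arguments: {"type":"object","properties":{"motion":{"type":"array","items":{"type":"array"}},"newtons":{"type":"number"}},"required":["motion"]}

```bash
mkdir -p pics; python3 - <<'E'
from bench import env
import cv2
for n in("scene","top"):
    cv2.imwrite(f"pics/{n}0.png",env.read_camera(n)[:,:,::-1])
    c=env.get_calibration(n);print(n,c)
s=env.get_state();print(s)
E
```

```text
scene {'fx': 489.3923048058588, 'fy': 489.3923048058588, 'cx': 278.1386897847099, 'cy': 209.90120246209156, 'world_from_camera': array([[-8.00277870e-01,  2.95507034e-01, -5.21757533e-01,
         5.38186833e+01],
       [-5.99623683e-01, -3.98161445e-01,  6.94203790e-01,
         5.84999918e+02],
       [-2.60163018e-03,  8.68414104e-01,  4.95832810e-01,
         5.26792917e+02],
       [ 0.00000000e+00,  0.00000000e+00,  0.00000000e+00,
         1.00000000e+00]])}
top {'fx': 500.88335246270384, 'fy': 500.88335246270384, 'cx': 274.5028463682052, 'cy': 207.59074306678878, 'world_from_camera': array([[-2.60953964e-02,  9.95482979e-01, -9.12834565e-02,
         4.25536508e+02],
       [-9.99446162e-01, -2.40945898e-02,  2.29525685e-02,
        -2.24672045e+01],
       [ 2.06494538e-02,  9.18318566e-02,  9.95560400e-01,
         1.02868389e+03],
       [ 0.00000000e+00,  0.00000000e+00,  0.00000000e+00,
         1.00000000e+00]])}
{'clock': 0.1, 'joint_positions': array([ 1.22888538,  0.47772135,  0.02234112,  1.55634521, -0.01150801,
        1.10932866, -0.08311908]), 'qd': array([-3.75566088e-05, -3.74081834e-03, -8.36497602e-04, -1.93445993e-03,
       -1.63984977e-03, -7.07344746e-04, -1.24598690e-03]), 'joint_torque': array([ 5.48319571e-03, -5.97760606e+01,  1.61412198e+00, -2.81953293e+01,
        1.28602283e-02,  5.11719642e-03, -9.30059997e-06]), 'eef_pos': array([ 156.25487622, -656.10916325,  230.42341105]), 'tool_rot': array([ 9.93174056e-01,  1.16638735e-01, -1.54173252e-04, -8.22942275e-04]), 'wrist_force': array([ 0.29434391, -0.66705303, -0.41990352]), 'torque': array([-0.06364376,  0.05720348,  0.07972718]), 'finger_force': 0.0, 'finger_gap': 85.22427440121072}
```

View pics/scene0.png

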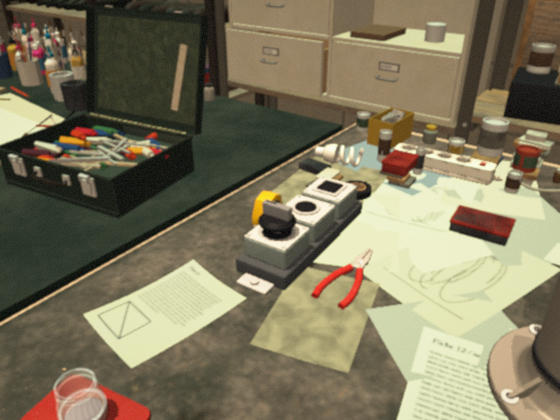

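View pics/top0.png

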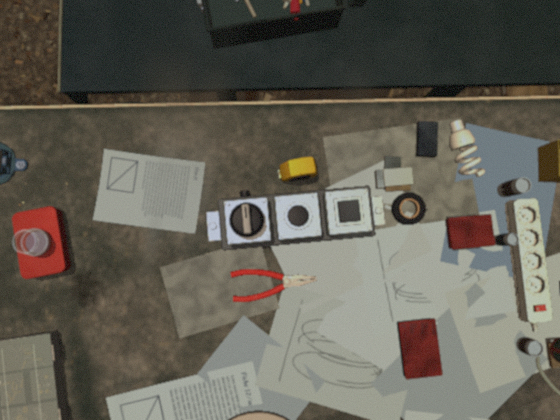

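The top view shows the stop at about (247,219), the round key at (299,215) and the square key at (349,210). The yellow tape measure is behind at (297,168), the pliers in front at (270,284) and the tape roll at (408,208). I'll enlarge both views to pick points.

```bash
python3 - <<'E'
import cv2,numpy as np
t=cv2.imread("pics/top0.png")[150:270,200:390]; s=cv2.imread("pics/scene0.png")[160:290,225:375]
a=cv2.resize(t,None,fx=4,fy=4,interpolation=cv2.INTER_CUBIC);b=cv2.resize(s,None,fx=4.5,fy=4.5,interpolation=cv2.INTER_CUBIC)
cv2.imwrite("pics/t1.png",a);cv2.imwrite("pics/s1.png",b)
E
```

```text
(no output)
```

View pics/t1.png

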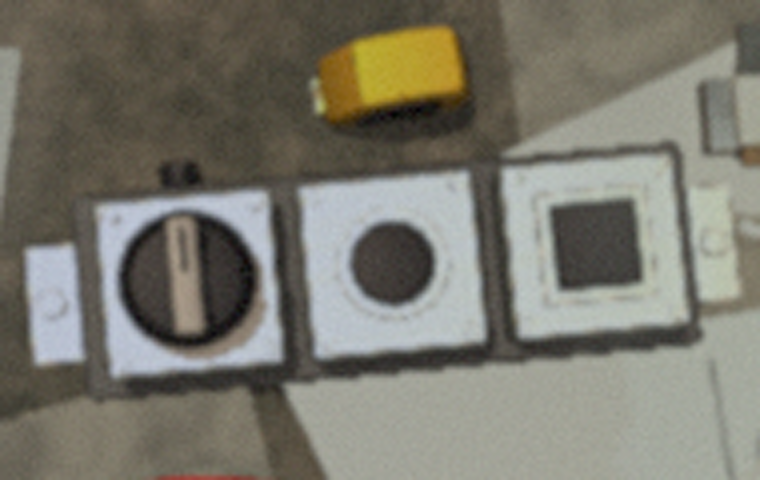

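View pics/s1.png

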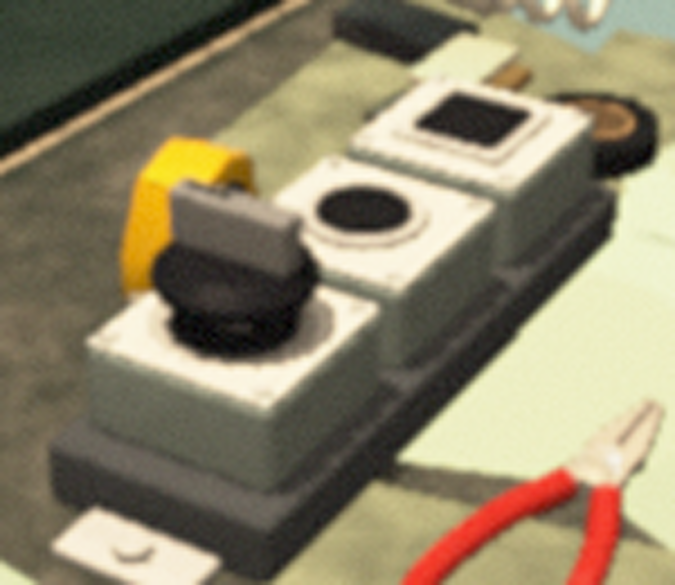

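The top crop shows the wing top centred at (185,275), the round key at (393,262) and the square key at (597,244). In the scene crop they are at about (238,201), (364,210) and (473,120).

```bash
cat >h.py <<'E'
import numpy as np
from bench import env
def ray(n,u,v):
    c=env.get_calibration(n);T=c["world_from_camera"]
    d=T[:3,:3]@[(u-c["cx"])/c["fx"],-(v-c["cy"])/c["fy"],-1];return T[:3,3],d/np.linalg.norm(d)
def tri(a,b):
    (p,d),(q,e)=a,b
    s=np.linalg.lstsq(np.c_[d,-e],q-p,rcond=None)[0]
    x,y=p+s[0]*d,q+s[1]*e;return (x+y)/2,np.linalg.norm(x-y)
def plane(r,z): p,d=r;return p+(z-p[2])/d[2]*d
T=lambda x,y:ray("top",200+(x+.5)/4-.5,150+(y+.5)/4-.5)
S=lambda x,y:ray("scene",225+(x+.5)/4.5-.5,160+(y+.5)/4.5-.5)
E
python3 - <<'E'
from h import *
np.set_printoptions(precision=1,suppress=True)
for n,t,s,z in(("wing",(185.5,275),(238,201),126),("round",(393,262),(364,210),77),("sq",(597,244),(473,120),77)):
    print(n,*tri(T(*t),S(*s)),plane(T(*t),z),plane(S(*s),z))
c=[plane(T(*p),126) for p in((181,216),(190,333))];print("wing ends",c)
for p in((96,205),(268,188),(283,360),(112,377),(500,170),(678,152),(692,326),(516,344)):print("lid",plane(T(*p),70))
print("tm",[plane(T(*p),68) for p in((365,105),(465,92),(455,28),(358,42))])
E
```

```text
wing [489.5   8.3 125.1] 1.434356340866951 [490.    8.7 126. ] [487.9   9.2 126. ]
round [496.8 -89.2  74.9] 1.466477376049866 [497.3 -88.6  77. ] [494.1 -86.3  77. ]
sq [ 503.3 -187.1   75.1] 0.8288383898031123 [ 503.5 -186.5   77. ] [ 501.1 -184.1   77. ]
wing ends [array([516.8,  10.1, 126. ]), array([463.8,   7.2, 126. ])]
lid [528.8  52.8  70. ]
lid [535. -30.  70.]
lid [452.2 -35.1  70. ]
lid [446.2  46.6  70. ]
lid [ 541.1 -142.2   70. ]
lid [ 547.8 -228.9   70. ]
lid [ 463.5 -232.    70. ]
lid [ 457.  -146.9   70. ]
tm [array([574.6, -78. ,  68. ]), array([ 579.9, -126.7,   68. ]), array([ 611.5, -122.9,   68. ]), array([605.6, -75.5,  68. ])]
```

Call:
servo_tool(motion=[[0, [0.6, 1, 0], -0.14], [0, [0.6, 1, 0], -0.14], [0, [0.6, 1, 0], -0.14], [0, [0.6, 1, 0], -0.14], [0, [0.6, 1, 0], -0.14], [0, [0.6, 1, 0], -0.14], [0, [0.6, 1, 0], -0.14], [0, [0.6, 1, 0], -0.14], [0, [0.6, 1, 0], -0.14], [0, [0.6, 1, 0], -0.14], [0, [0.6, 1, 0], -0.14], [0, [0.6, 1, 0], -0.14]], newtons=30)

```text
clock: 1.6
eef_pos: [372.6, -295.5, 231.1]
tool_rot: [1.0, 0.029, -0.0, -0.0]
wrist_force: [0.6, 0.2, 0.0]
finger_gap: 0.4
finger_force: 0.0
```

Call:
servo_tool(motion=[[0, [0.35, 0.9, 0], 0], [0, [0.35, 0.9, 0], 0], [0, [0.35, 0.9, 0], 0], [0, [0.35, 0.9, 0], 0], [0, [0.35, 0.9, 0], 0], [0, [0.35, 0.9, 0], 0], [0, [0.35, 0.9, 0], 0], [0, [0.35, 0.9, 0], 0], [0, [0.35, 0.9, 0], 0], [0, [0.35, 0.9, 0], 0], [0, [0, 0, 0], 0], [0, [0, 0, 0], 0]])

```text
clock: 3.1
eef_pos: [476.9, -27.3, 231.0]
tool_rot: [1.0, 0.029, -0.0, 0.0]
wrist_force: [-0.3, -0.4, 0.3]
finger_gap: -0.0
finger_force: 0.0
```

```bash
cat >>h.py <<'E'
from scipy.spatial.transform import Rotation as R
def st():
    s=env.get_state();M=R.from_quat(s["tool_rot"]).as_matrix()
    print(round(s["clock"],2),s["eef_pos"].round(1),"yaw",np.degrees(np.arctan2(M[1,0],M[0,0])).round(1),"z",M[:,2].round(3),"F",s["wrist_force"].round(1),"T",s["torque"].round(2),"gap",round(s["finger_gap"],1),s["finger_force"],s["joint_positions"].round(2))
E
python3 -c "from h import *;st()"
```

```text
3.1 [476.9 -27.3 231. ] yaw 3.3 z [-0.001 -0.    -1.   ] F [-0.3 -0.4  0.3] T [-0.03 -0.01 -0.02] gap -0.0 0.0 [ 0.29  0.18 -0.4   1.99  0.08  0.99 -1.67]
```

Call:
servo_tool(motion=[[0, [0.22, 0.6, -0.4], 0], [0, [0.22, 0.6, -0.4], 0], [0, [0, 0, -0.8], 0], [0, [0, 0, -0.8], 0], [0, [0, 0, -0.8], 0], [0, [0, 0, -0.2], 0], [0, [0, 0, -0.1], 0], [0, [0, 0, 0], 0]])

```text
clock: 4.1
eef_pos: [491.0, 9.1, 126.9]
tool_rot: [1.0, 0.029, 0.0, 0.0]
wrist_force: [-0.0, -0.6, -0.1]
finger_gap: -0.6
finger_force: 0.0
```

Call:
servo_tool(motion=[[0, [0, 0, -0.1], 0], [0, [0, 0, -0.1], 0], [0, [0, 0, 0], 0]])

```text
clock: 4.47
eef_pos: [491.4, 9.3, 121.0]
tool_rot: [1.0, 0.029, 0.001, 0.0]
wrist_force: [0.2, -0.8, 4.2]
finger_gap: 0.1
finger_force: 2.1
```

Call:
servo_tool(motion=[[0, [0, 0, -0.08], 0], [0, [0, 0, -0.08], 0], [0, [0, 0, -0.04], 0], [0, [0, 0, 0], 0]])

```text
clock: 4.97
eef_pos: [491.9, 9.4, 115.9]
tool_rot: [1.0, 0.029, 0.001, 0.0]
wrist_force: [-2.5, -0.8, 13.4]
finger_gap: -0.4
finger_force: 6.7
```

Call:
servo_tool(motion=[[0, [0, 0, -0.04], 0], [0, [0, 0, -0.04], 0], [0, [0, 0, 0], 0]])

```text
clock: 5.35
eef_pos: [493.1, 9.6, 115.6]
tool_rot: [1.0, 0.029, 0.003, 0.0]
wrist_force: [-6.4, -1.1, 32.9]
finger_gap: 0.3
finger_force: 16.4
```

Bottomed out. Now I'll raise, half-turn for wrist range, and open.

Call:
servo_tool(motion=[[0, [0, 0, 0.5], 0], [0, [0, 0, 1], 0], [0, [0, 0, 1], 0], [1, [0, 0, 0], 1], [1, [0, 0, 0], 1], [1, [0, 0, 0], 1], [1, [0, 0, 0], 1], [1, [0, 0, 0], 1], [1, [0, 0, 0], 1], [1, [0, 0, 0], 1], [1, [0, 0, 0], 1], [1, [0, 0, 0], 1]])

```text
clock: 6.85
eef_pos: [490.4, 9.3, 187.0]
tool_rot: [0.877, 0.481, -0.0, -0.0]
wrist_force: [0.5, 0.1, -0.1]
finger_gap: 85.3
finger_force: 0.0
```

Call:
servo_tool(motion=[[1, [0, 0, 0], 1], [1, [0, 0, 0], 1], [1, [0, 0, 0], 1], [1, [0, 0, 0], 1], [1, [0, 0, 0], 1], [1, [0, 0, 0], 1], [1, [0, 0, 0], 1], [1, [0, 0, 0], 1], [1, [0, 0, 0], 1], [1, [0, 0, 0], 1], [1, [0, 0, 0], 1], [1, [0, 0, 0], 1]])

```text
clock: 8.35
eef_pos: [490.4, 9.3, 186.9]
tool_rot: [0.426, 0.905, -0.0, -0.0]
wrist_force: [-0.6, -0.7, 0.2]
finger_gap: 85.5
finger_force: 0.0
```

Call:
servo_tool(motion=[[1, [0, 0, 0], 1], [1, [0, 0, 0], 1], [1, [0, 0, 0], 1], [1, [0, 0, 0], 1], [1, [0, 0, 0], 1], [1, [0, 0, 0], 1], [1, [0, 0, 0], 1], [1, [0, 0, 0], 1], [1, [0, 0, 0], 1], [1, [0, 0, 0], 0], [1, [0, 0, 0], 0]])

```text
clock: 9.72
eef_pos: [490.5, 9.2, 186.9]
tool_rot: [-0.028, 1.0, -0.0, -0.0]
wrist_force: [0.6, 0.3, -0.2]
finger_gap: 85.4
finger_force: 0.0
```

```bash
python3 - <<'E'
from h import *
import cv2
st()
a,b=[env.read_camera(n)[:,:,::-1] for n in("scene","top")]
a=cv2.resize(a[150:270,200:390],None,fx=4,fy=4,interpolation=cv2.INTER_CUBIC)
cv2.imwrite("pics/s2.png",a);cv2.imwrite("pics/t2.png",b)
E
```

```text
9.72 [490.5   9.2 186.9] yaw -176.8 z [-0. -0. -1.] F [ 0.6  0.3 -0.2] T [-0.02 -0.01 -0.01] gap 85.4 0.0 [ 0.7   0.4  -1.03  1.98  0.41  0.98  1.1 ]
```

View pics/s2.png

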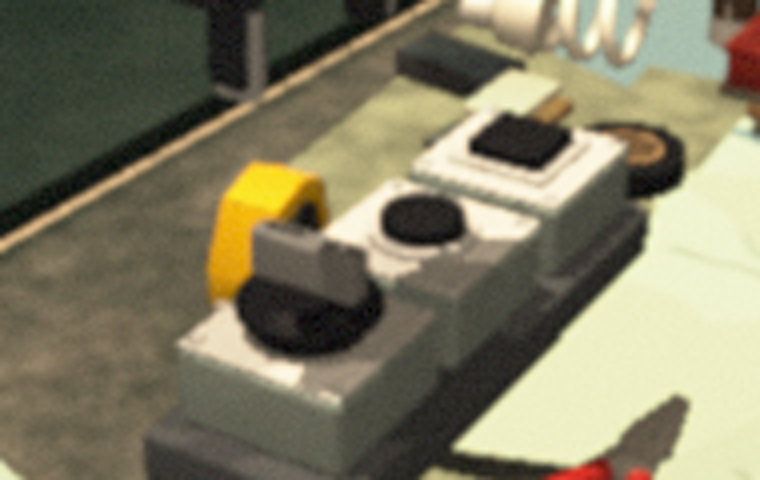

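The stop is in at crop (310,300), and both keys stand out at (423,220) and (520,140). Descending onto the wing now.

Call:
servo_tool(motion=[[1, [0, -0.02, -0.8], 0], [1, [0, 0, -0.8], 0], [1, [0, 0, -0.8], 0], [1, [0, 0, -0.5], 0], [1, [0, 0, -0.1], 0], [1, [0, 0, 0], 0], [0, [0, 0, 0], 0], [0, [0, 0, 0], 0], [0, [0, 0, 0], 0], [0, [0, 0, 0], 0], [0, [0, 0, 0], 0], [0, [0, 0, 0], 0]], newtons=30)

```text
clock: 11.32
eef_pos: [490.8, 9.0, 97.2]
tool_rot: [-0.029, 1.0, 0.0, 0.0]
wrist_force: [-0.1, 0.8, 4.0]
finger_gap: 13.0
finger_force: 34.8
```

```bash
python3 -c "from h import *;st()"
```

```text
11.32 [490.8   9.   97.2] yaw -176.7 z [ 0.  0. -1.] F [-0.1  0.8  4. ] T [0.17 0.23 0.02] gap 13.0 34.80976045131683 [ 0.59  0.53 -0.92  2.06  0.57  0.83  0.97]
```

Call:
servo_tool(motion=[[0, [0, 0, 0.019], -0.6], [0, [0, 0, 0.019], -0.6], [0, [0, 0, 0.019], -0.6], [0, [0, 0, 0.019], -0.6], [0, [0, 0, 0.019], -0.6], [0, [0, 0, 0.019], -0.6], [0, [0, 0, 0.019], -0.6], [0, [0, 0, 0.019], -0.6], [0, [0, 0, 0.019], -0.6], [0, [0, 0, 0.019], -0.6]])

```text
clock: 12.58
eef_pos: [490.5, 8.7, 102.6]
tool_rot: [0.282, 0.959, -0.0, -0.0]
wrist_force: [-0.6, -0.8, 1.1]
finger_gap: 13.1
finger_force: 34.5
```

```bash
python3 -c "from h import *;st()"
```

```text
12.57 [490.5   8.7 102.6] yaw 147.2 z [-0. -0. -1.] F [-0.6 -0.8  1.1] T [0.   0.04 0.04] gap 13.1 34.51567590236664 [ 0.49  0.46 -0.78  2.06  0.46  0.79  0.43]
```

Call:
servo_tool(motion=[[0, [0, 0, 0.019], -0.6], [0, [0, 0, 0.019], -0.6], [0, [0, 0, 0.019], -0.6], [0, [0, 0, 0.019], -0.6], [0, [0, 0, 0.019], -0.6], [0, [0, 0, 0.019], -0.6], [0, [0, 0, 0.019], -0.6], [0, [0, 0, 0.013], -0.4], [0, [0, 0, 0], 0]])

```text
clock: 13.7
eef_pos: [490.4, 8.6, 106.9]
tool_rot: [0.502, 0.865, -0.0, -0.0]
wrist_force: [-1.7, -0.8, 3.0]
finger_gap: 12.9
finger_force: 34.7
```

```bash
python3 -c "from h import *;st()"
```

```text
13.7 [490.4   8.6 106.9] yaw 119.8 z [-0. -0. -1.] F [-1.7 -0.8  3. ] T [-0.13  0.32  0.22] gap 12.9 34.72705364227295 [ 0.41  0.43 -0.67  2.06  0.38  0.77  0.03]
```

Call:
servo_tool(motion=[[0, [0, 0, 0.01], -0.3], [0, [0, 0, 0], -0.3], [0, [0, 0, 0], 0]])

```text
clock: 14.08
eef_pos: [490.4, 8.7, 107.2]
tool_rot: [0.529, 0.849, -0.0, -0.0]
wrist_force: [-1.3, -0.9, 1.3]
finger_gap: 13.0
finger_force: 39.8
```

```bash
python3 -c "from h import *;st()"
```

```text
14.07 [490.4   8.7 107.2] yaw 116.2 z [-0. -0. -1.] F [-1.3 -0.9  1.3] T [-0.25  0.3   0.8 ] gap 13.0 39.773789048194885 [ 0.4   0.42 -0.66  2.06  0.37  0.77 -0.03]
```

The torque is up at the end stop. Releasing and rising.

Call:
servo_tool(motion=[[0, [0, 0, 0], 0.3], [1, [0, 0, 0], 0], [1, [0, 0, 0], 0], [1, [0, 0, 0], 0], [1, [0, 0, 0], 0], [1, [0, 0, 0.6], 0], [1, [0, 0, 1], 0], [1, [0, 0, 1], 0], [1, [0, 0, 0.5], 0], [1, [0, 0, 0], 0]])

```text
clock: 15.32
eef_pos: [491.3, 8.7, 201.5]
tool_rot: [0.516, 0.857, 0.0, 0.001]
wrist_force: [-0.5, 0.2, -0.2]
finger_gap: 85.4
finger_force: 0.0
```

Call:
servo_tool(motion=[[0, [0.05, -1, 0], 0], [0, [0.05, -1, 0], 0], [0, [0.05, -1, 0], 0], [0, [0.05, -1, 0], 0], [0, [0.05, -1, 0], 0], [0, [0.05, -1, 0], 0], [0, [0.05, -0.5, 0], 0], [0, [0.06, 0, 0], 0], [0, [0, 0, 0], 0]])

```text
clock: 16.45
eef_pos: [503.1, -184.6, 200.1]
tool_rot: [0.515, 0.857, 0.0, -0.0]
wrist_force: [0.3, -0.8, -0.6]
finger_gap: 0.4
finger_force: 0.0
```

```bash
python3 - <<'E'
from h import *
import cv2
st()
a,b=[env.read_camera(n)[:,:,::-1] for n in("scene","top")]
a=cv2.resize(a[150:270,200:390],None,fx=2,fy=2,interpolation=cv2.INTER_CUBIC)
b=cv2.resize(b[150:270,200:390],None,fx=2,fy=2,interpolation=cv2.INTER_CUBIC)
cv2.imwrite("pics/s3.png",cv2.hconcat([a,b]))
E
```

```text
16.45 [ 503.1 -184.6  200.1] yaw 118.0 z [-0.     0.001 -1.   ] F [ 0.3 -0.8 -0.6] T [0.04 0.02 0.02] gap 0.4 0.0 [ 0.76  0.35 -0.64  1.89  0.25  0.98  0.5 ]
```

View pics/s3.png

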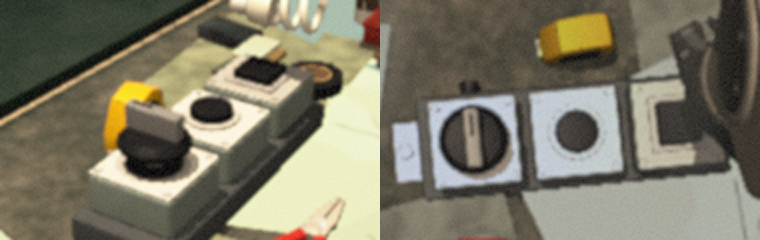

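The stop is up with its wing back at rest (right half, (473,138)), and both keys are out. Now the square key.

Call:
servo_tool(motion=[[0, [0, -0.06, -0.9], 0], [0, [0, 0, -0.9], 0], [0, [0, 0, -0.9], 0], [0, [0, 0, -0.8], 0], [0, [0, 0, -0.2], 0], [0, [0, 0, 0], 0], [0, [0, 0, -0.1], 0], [0, [0, 0, -0.1], 0], [0, [0, 0, -0.08], 0], [0, [0, 0, -0.08], 0], [0, [0, 0, 0], 0]])

```text
clock: 17.92
eef_pos: [503.2, -188.2, 78.5]
tool_rot: [0.516, 0.857, 0.0, 0.0]
wrist_force: [1.1, 0.4, 1.0]
finger_gap: 0.2
finger_force: 0.7
```

Call:
servo_tool(motion=[[0, [0, 0, -0.06], 0], [0, [0, 0, -0.04], 0], [0, [0, 0, 0], 0]])

```text
clock: 18.3
eef_pos: [503.5, -188.2, 76.8]
tool_rot: [0.516, 0.857, -0.0, 0.001]
wrist_force: [-3.4, 0.9, 14.8]
finger_gap: -0.2
finger_force: 7.8
```

Call:
servo_tool(motion=[[0, [0, 0, -0.03], 0], [0, [0, 0, 0], 0], [0, [0, 0, 0.5], 0], [0, [0, 0, 1], 0], [0, [-0.07, 1, 0], 0], [0, [-0.07, 1, 0], 0], [0, [-0.07, 1, 0], 0], [0, [0, 0.3, 0], 0], [0, [0, 0, -0.6], 0], [0, [0, 0, -0.6], 0], [0, [0, 0, 0], 0]])

```text
clock: 19.68
eef_pos: [495.1, -90.0, 81.4]
tool_rot: [0.516, 0.856, -0.001, -0.002]
wrist_force: [0.0, -1.0, 0.7]
finger_gap: 0.1
finger_force: 0.0
```

Call:
servo_tool(motion=[[0, [0, 0, -0.08], 0], [0, [0, 0, -0.08], 0], [0, [0, 0, 0], 0]])

```text
clock: 20.05
eef_pos: [496.7, -89.2, 78.9]
tool_rot: [0.516, 0.857, 0.0, 0.0]
wrist_force: [0.1, -0.1, -0.3]
finger_gap: 0.1
finger_force: 0.0
```

Call:
servo_tool(motion=[[0, [0, 0, -0.06], 0], [0, [0, 0, -0.06], 0], [0, [0, 0, 0], 0]])

```text
clock: 20.42
eef_pos: [497.2, -89.1, 76.8]
tool_rot: [0.516, 0.857, -0.0, 0.001]
wrist_force: [-6.7, -0.1, 18.8]
finger_gap: -0.4
finger_force: 9.3
```

Call:
servo_tool(motion=[[0, [0, 0, -0.02], 0], [0, [0, 0, 0], 0], [0, [0, 0, 0.5], 0], [0, [0, 0, 1], 0], [0, [0, 0, 1], 0], [0, [0, 0, 1], 0], [0, [-0.8, -1, 0.5], 0], [0, [-0.8, -1, 0], 0], [0, [-0.5, -1, 0], 0], [0, [0, -1, 0], 0], [0, [0, -1, 0], 0], [0, [0, 0, 0], 0]])

```text
clock: 21.92
eef_pos: [433.2, -241.3, 194.6]
tool_rot: [0.517, 0.856, -0.0, 0.0]
wrist_force: [0.8, 1.5, 0.3]
finger_gap: -0.2
finger_force: 0.0
```

```bash
python3 - <<'E'
from h import *
import cv2
st()
a,b=[env.read_camera(n)[:,:,::-1] for n in("scene","top")]
a=cv2.resize(a[150:270,200:390],None,fx=4,fy=4,interpolation=cv2.INTER_CUBIC)
cv2.imwrite("pics/s4.png",a);cv2.imwrite("pics/t4.png",b)
E
```

```text
21.93 [ 433.2 -241.3  194.6] yaw 117.7 z [ 0. -0. -1.] F [0.8 1.5 0.3] T [-0.03  0.03  0.01] gap -0.2 0.0 [ 0.9   0.28 -0.61  1.98  0.2   0.93  0.68]
```

View pics/s4.png

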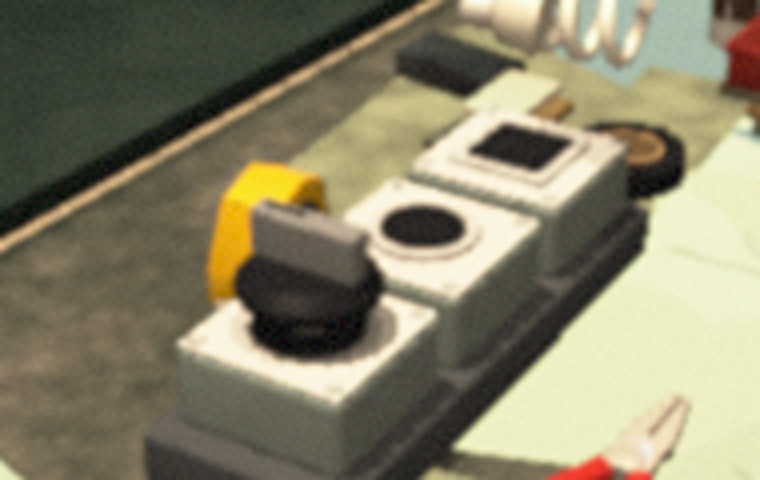

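View pics/t4.png

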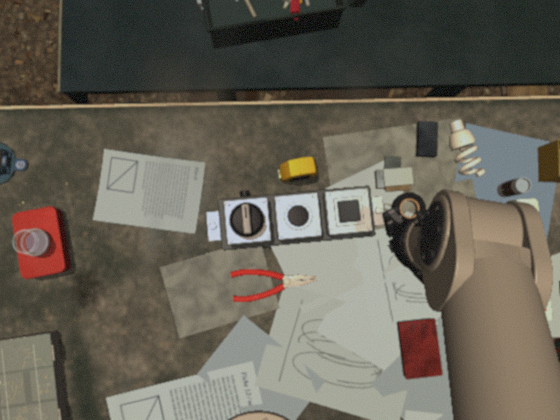

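The final pictures show the stop up and unturned at crop (310,270). Both keys are flush at (423,227) and (521,146), and the pliers, tape measure and tape roll lie where they were. I'll hand it in.

```bash
python3 -c "
from bench import env
print(env.job_done())"
```

```text
the job is handed in; nothing more can be done
None
```

The job is handed in at about 22 s: the stop was pushed in and both keys jumped out, it was turned clockwise to its end and sprang back up, and then the square key and the round key were pressed in, with the pliers, tape measure and tape undisturbed.

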